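Bring the soldering corner to life in order

TASK

Start up the soldering corner: first push the raised end of the big rocker on the outlet block fully down, then push the cap of the round puck fully in so that it stays down, and then press the long bar key on the soldering station fully down, hold it for about two seconds, then let it come back up and move clear. Press neither of the two small square keys, do not lift or shove the loose puck, and leave the flux bottle, solder spool and screwdriver alone.

Things in the scene. Friction and masses are not known exactly. Their poses are not given: they have to be found in the camera images.
- outlet: White outlet block, fixed to the bench, 85 mm along its x, 140 mm along its y, 36 mm high, with a low black frame (to 39 mm) round the rocker and one dark round socket. Origin at the centre of its underside, z up. The rocker's pivot line lies at (0, 40, 45) mm in this frame and runs along y; its two faces run along x.
- rocker (a joint): Big grey paddle rocker beside the socket: two faces 30 mm long (x), 34 mm wide (y), meeting in a shallow V at the pivot. 0 = off: -x face level at 45 mm above the bench, +x face sloping up 0.28 rad to an end 8 mm higher, always the end farther from the robot. 0.28 = on, at its stop: +x face level at 45 mm. Starts at 0 to 0.04; no spring, stays where left; needs about 4 N at 15 mm from the pivot.
- rocker_raised (a point): Point on the surface of the rocker's raised (+x) face, on its centre line, 18 mm from the pivot; it moves with the rocker (height about 50 mm when off, 45 mm when fully on).
- puck: Grey round puck switch (for the fume extractor) standing loose on the bench, 64 mm in diameter, 22 mm high without its cap, about 0.3 kg. Origin at the centre of its underside, z up.
- puck_cap (a joint): White round cap on the puck, 38 mm in diameter. 0 = out, its top 34 mm above the bench; 0.008 m = fully in, top at 26 mm. It starts between 0 and 0.001, slides straight down against about 4 N of friction, has no spring and stays where it is left.
- puck_cap_top (a point): Centre of the top of the puck's cap; it moves with the cap.
- station: Soldering station, a black box with grey top, fixed to the bench, 125 mm along its x, 180 mm along its y, 60 mm high, with a dark display, a short steel socket (to 70 mm high, at (30, -55) mm) and a row of three white keys. Origin at the centre of its underside, z up.
- bar_key (a joint): Long white bar key in the middle of the row, 20 mm (x) by 44 mm (y), centre at (-30, 0) mm in the station's frame. 0 = up, its top 69 mm above the bench; 0.006 m = fully down, top at 63 mm. A spring returns it: 1.5 N to start, 5 N fully down.
- bar_key_top (a point): Centre of the top of the bar key; it moves with the key.
- small_key_a (a joint): Small square key, 15 by 15 mm, 58 mm to the +y side of the bar key's centre. Same height, travel and spring as the bar key. Not to be pressed.
- small_key_b (a joint): Small square key, 15 by 15 mm, 58 mm to the -y side of the bar key's centre. Same height, travel and spring as the bar key. Not to be pressed.
- flux: Amber flux bottle standing loose just beyond the +x side of the outlet block, 30 mm in diameter, 58 mm high. Origin at the centre of its underside. Bystander.
- spool: Metal solder spool standing loose beyond the puck, 48 mm in diameter, 38 mm high. Origin at the centre of its underside. Bystander.
- driver: Screwdriver with green handle lying loose beyond the +x side of the station, 140 mm long along its x. Origin at the bench, under its middle. Bystander.
Things that resemble listed ones, but are neither listed nor needed, are in the scene too. Leave any red look-alike of the outlet alone. What is shaped like the station but blue is not meant.

How it is judged (in metres and radians):
On the way, in this order (a step that is already met when the one before it is completed fails the run):
1. the rocker is on (value of joint rocker above 0.22 rad), for 0.1 s.
2. the puck's cap is pushed in (value of joint puck_cap above 0.006 m), for 0.1 s.
3. the bar key is held down for a second (value of joint bar_key above 0.004 m), for 1 s.
At the end, for the whole second after the job is handed in: Rocker within 0.06 rad of fully on; puck cap within 2 mm of fully in; bar key back up (within 1.5 mm) after being held at least 4 mm down for a second; small keys up; puck flat, at rest and within 30 mm of its start; bystanders within 20 mm of theirs (value of joint rocker above 0.22 rad and value of joint puck_cap above 0.006 m and value of joint each of bar_key, small_key_a, small_key_b below 0.0015 m and distance of puck from where it was at the start of the episode below 0.03 m and angle between puck's own z axis and vertical below 0.1 rad and linear speed of puck below 0.02 m/s and distance of each of flux, spool, driver from where it was at the start of the episode below 0.02 m); the robot touches nothing.
It fails at once if the puck's cap is pushed in while the rocker is off (value of joint puck_cap above 0.004 m and value of joint rocker below 0.2 rad).
It fails at once if the bar key is pressed while the rocker is off or the puck's cap is out (value of joint bar_key above 0.003 m and (value of joint rocker below 0.2 rad or value of joint puck_cap below 0.005 m)).
It fails at once if a small key is pressed (value of joint any of small_key_a, small_key_b above 0.0025 m).
It fails at once if the puck is lifted, tipped or shoved (height (world z) of puck above 0.008 m or angle between puck's own z axis and vertical above 0.2 rad or distance of puck from where it was at the start of the episode above 0.03 m).
It fails at once if the flux bottle, spool or screwdriver is moved or tipped (distance of any of flux, spool, driver from where it was at the start of the episode above 0.02 m or angle between any of flux, spool's own z axis and vertical above 0.3 rad).
It also fails if it takes over 51 s, if anything falls off the work surface, if the arm or the gripper's body presses on something with over 40 N, if the wrist force passes 120 N, or if a joint passes its speed limit or range.

ROBOT

A 7-joint arm with a two-finger parallel gripper is mounted at the origin on the work surface. World frame = base frame: x ahead of the robot, y to its left, z up, the work surface at z = 0. Lengths are in m, angles in degrees, forces in N, time in s.
With the tool pointing down it reaches from about 0.4 to 0.925 m from the base axis. Payload 5.6 kg.
Tool frame: the origin (TCP) lies at the very end of the fingers, on their centre line; the grasp point (between the pads) lies 19 mm behind it; z points along the fingers, x is the direction in which the jaws open and shut, and the axes are right-handed (so a half turn about z gives the same grasp; the last joint's range is limited). The gripper opens to 85 mm and grips with 20 to 120 N. Pads are 22 mm wide; open, the fingers measure 114 mm over their backs; the gripper's body (76 mm by 85 mm) begins 54 mm behind the grasp point. The pads swing forward as they close: fully open they stand 13 mm farther back than shut.
Start: joints at [72.078, 26.786, -0.665, 91.828, 0.344, 61.387, -3.226], TCP at [0.173, -0.627, 0.209] pointing down, gripper open.
Joint ranges: [-144.91, 144.91], [-17.63, 115.5], [-89.93, 88.59], [15.96, 139.68], [-74.01, 254.01], [8.47, 105.57], [-167.45, 167.45]. Speed limits (degrees/s): [147.25, 147.25, 180, 180, 180, 180, 180].

INTERFACE

Orientations are given as a 3x3 rotation matrix whose columns are the frame's x, y, z axes.
In Python, from plant import arm gives the robot as it stands. The module is installed in compiled form; this text tells all that it offers.
- The arm moves only by the shell command python3 -m pendant 'ROWS' [FORCE]. ROWS is JSON, a list of rows, each an object with "gripper": the finger opening in mm, from 0 to 85.4; "offset": the shift along the tool's x, y, z in mm, a list of three; "yaw": the turn about the tool's z in rad. A call has 1 to 5 rows; each row shifts and turns the pose as measured when the row begins, along the tool's axes as they then stand; what a row does not reach is not made up. A row lasts 1/8 s, in which the tool goes at most 62.5 mm and 10.7 degrees, less where a joint would pass 70% of its speed; a pose out of reach is approached as far as the arm can. A call is refused whole if a number of a shift passes 62.5 or a number of a turn 0.188, either way. A call with a gripper value outside its range is refused whole. The fingers move at their own pace and stop on an object; FORCE is the grip in N (left out, the last holds). Time passes only in rows, so rows that do not move let the fingers close. It gives the time, the measured TCP pose, the force and the opening at its end, in the units of the state.
- arm.sense(): the state, without advancing time (a new reading comes with each control period).
- arm.camera(name): name is "scene" or "side" or "wrist"; returns a dict with "image" (480x640x3 uint8, red, green, blue), "mtx" (3x3 intrinsics, pixels), "origin" and "orientation" of the camera in the world. Camera axes: x right, y up, looking along -z (the intrinsics and any distortion apply to the point x, -y, -z); pixel columns grow to the right and rows downward; lengths in m; the calibration is good to about 2 mm. A picture is of the moment at which its call begins. There is no depth.
- arm.close_job(): hands the job in, once; it reports no verdict.
Trained networks look in the newest picture that a camera, given by its name, has taken for a name from the list of things; names that differ only in an ending like _2 or _b are one class to them, and where a whole thing is asked for, a point or a joint stands for the part that bears it (a point fixed in the world has none). Each returns a list of dicts, best first, with "confidence" (0 to 1); they miss things now and then, are a little off and sometimes report something else, mostly with a low value. They report only what shows in the picture. A call takes as long as a camera call. They do not tell look-alikes from the thing itself.
- arm.spot_in(target, camera): "point" ([x, y, z] in m, in world coordinates, good to about 4 mm: the middle of the surface that is visible of it).
- arm.silhouettes(target, camera): "mask" (480x640 bool, what is visible of it).
The state is a dict: "time_s": time; "joint_pos": joint angles; "dq": joint speeds; "joint_efforts": joint torques, N m; "eef_pos": TCP position; "tool_rot": TCP orientation; "ft_force": force on the tool from outside, world axes, zero at the start; "torque": the same for the moment, N m; "grip_width": finger opening in m.
Only numpy, scipy, OpenCV 4.12 (cv2) and the standard library are available. Lean on these libraries where they do the work, as an engineer would, in place of code of your own. Each camera call takes 0.05 s, during which the arm holds its last target. There are 200 camera calls.

## Working session

There is one attempt and no reset: what is moved stays moved. The work goes in short steps, Python scripts to look and compute and a shell command to move; the robot and the scene stay as the last step left them, time stands still between calls to the robot, and variables do not carry over. Pictures are saved under pics/ and viewed, about 8 in all and at most 12, crops included, and the job is handed in when it is done.

```bash
mkdir -p pics; cat > h.py <<'E'
import numpy as np, cv2
from plant import arm
def ray(c,u,v):
    K=np.array(c["mtx"]);d=np.linalg.inv(K)@[u,v,1];d=np.array([d[0],-d[1],-d[2]])
    return np.array(c["origin"]),np.array(c["orientation"])@d
def atz(c,u,v,z):
    o,d=ray(c,u,v);return o+d*(z-o[2])/d[2]
def proj(c,p):
    q=np.array(c["orientation"]).T@(np.array(p)-c["origin"]);q=np.array(c["mtx"])@[q[0],-q[1],-q[2]];return q[:2]/q[2]
def save(c,n): cv2.imwrite(f"pics/{n}.png",np.ascontiguousarray(c["image"][:,:,::-1]))
E
python3 - <<'E'
from h import *
np.set_printoptions(precision=3,suppress=True)
s=arm.sense();print(s["time_s"],s["eef_pos"],s["tool_rot"],s["ft_force"],s["grip_width"])
ims=[]
for n in ("scene","side"):
    c=arm.camera(n);save(c,n+"0");print(n,c["origin"])
    for t in ("outlet","rocker_raised","puck","puck_cap_top","station","bar_key_top","small_key_a","flux","spool","driver"):
        print(t,[(np.round(r["point"],3).tolist(),round(r["confidence"],2),proj(c,r["point"]).round().tolist()) for r in arm.spot_in(t,n)])
E
```

```text
0.0 [ 0.173 -0.626  0.208] [[ 0.267 -0.964 -0.001]
 [-0.964 -0.267  0.002]
 [-0.002  0.    -1.   ]] [ 0.008 -0.227  0.436] 0.08552682152182353
scene [1.318 0.523 1.11 ]
outlet [([0.586, -0.018, 0.034], 0.85, [327.0, 282.0]), ([0.432, 0.128, 0.039], 0.64, [404.0, 274.0]), ([0.626, -0.32, 0.023], 0.64, [236.0, 242.0])]
rocker_raised [([0.439, 0.15, 0.046], 0.61, [410.0, 278.0])]
puck [([0.51, 0.31, 0.024], 0.88, [449.0, 332.0])]
puck_cap_top [([0.505, 0.31, 0.037], 0.76, [451.0, 327.0])]
station [([0.336, -0.542, 0.061], 0.67, [250.0, 156.0]), ([0.536, -0.268, 0.055], 0.56, [270.0, 225.0])]
bar_key_top [([0.298, -0.559, 0.068], 0.53, [254.0, 147.0]), ([0.493, -0.29, 0.069], 0.47, [274.0, 211.0])]
small_key_a []
flux [([0.662, -0.054, 0.034], 0.48, [298.0, 293.0])]
spool [([0.601, 0.284, 0.038], 0.8, [422.0, 347.0])]
driver []
side [ 0.455 -0.939  0.872]
outlet [([0.418, 0.092, 0.04], 0.88, [271.0, 201.0]), ([0.57, -0.046, 0.035], 0.84, [336.0, 234.0])]
rocker_raised [([0.584, 0.01, 0.05], 0.71, [338.0, 214.0]), ([0.435, 0.154, 0.044], 0.66, [277.0, 185.0])]
puck [([0.498, 0.293, 0.02], 0.81, [297.0, 161.0]), ([0.62, -0.336, 0.024], 0.42, [377.0, 333.0])]
puck_cap_top [([0.498, 0.294, 0.036], 0.69, [297.0, 156.0])]
station [([0.326, -0.552, 0.06], 0.93, [225.0, 444.0]), ([0.518, -0.318, 0.058], 0.91, [326.0, 320.0])]
bar_key_top [([0.485, -0.293, 0.071], 0.73, [309.0, 308.0]), ([0.288, -0.569, 0.069], 0.64, [200.0, 454.0])]
small_key_a [([0.484, -0.235, 0.068], 0.46, [306.0, 287.0]), ([0.301, -0.514, 0.07], 0.4, [211.0, 420.0])]
flux [([0.652, -0.067, 0.03], 0.65, [371.0, 239.0])]
spool [([0.62, -0.338, 0.021], 0.31, [378.0, 335.0])]
driver [([0.62, -0.336, 0.02], 0.94, [377.0, 334.0])]
```

View pics/scene0.png

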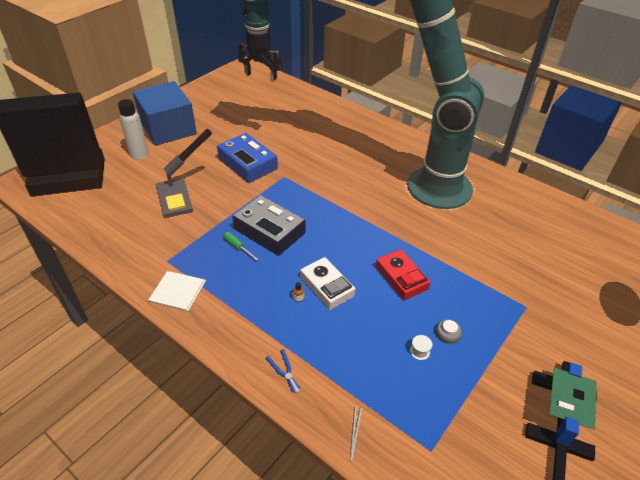

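View pics/side0.png

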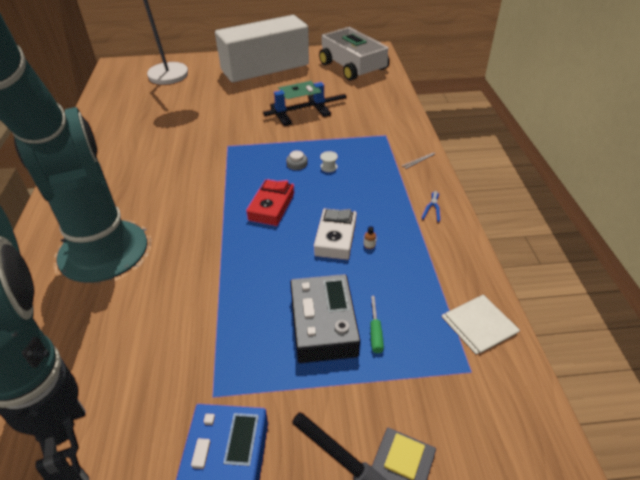

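The white outlet is at scene (327,282), with its rocker on the +y side. The grey station is at (270,225), the puck at (449,332), and there are red and blue look-alikes. I'll close the gripper and move over the white rocker.

```bash
R='{"gripper":0,"offset":[-40,-45,0],"yaw":0}'
python3 -m pendant '[{"gripper":0,"offset":[-40,-45,0],"yaw":0},{"gripper":0,"offset":[-40,-45,0],"yaw":0},{"gripper":0,"offset":[-40,-45,0],"yaw":0},{"gripper":0,"offset":[-40,-45,0],"yaw":0},{"gripper":0,"offset":[-40,-45,0],"yaw":0}]' 60
python3 -m pendant '[{"gripper":0,"offset":[-40,-45,0],"yaw":0},{"gripper":0,"offset":[-40,-45,0],"yaw":0},{"gripper":0,"offset":[-40,-45,0],"yaw":0},{"gripper":0,"offset":[-40,-45,0],"yaw":0},{"gripper":0,"offset":[-40,-45,0],"yaw":0}]'
```

```text
time_s: 1.72
eef_pos: [0.3385, -0.3719, 0.2088]
tool_rot: [[0.257, -0.967, 0.0], [-0.967, -0.257, -0.004], [0.004, 0.001, -1.0]]
ft_force: [0.2, -0.3, 0.2]
grip_width: -0.0002
time_s: 2.35
eef_pos: [0.5099, -0.1131, 0.21]
tool_rot: [[0.255, -0.967, 0.005], [-0.967, -0.255, -0.008], [0.009, -0.003, -1.0]]
ft_force: [1.7, -1.2, 0.3]
grip_width: -0.0001
```

```bash
python3 -m pendant '[{"gripper":0,"offset":[-40,-25,0],"yaw":0},{"gripper":0,"offset":[0,0,0],"yaw":0}]'
python3 - <<'E'
from h import *
np.set_printoptions(precision=4,suppress=True)
c=arm.camera("wrist");save(c,"w1");s=arm.sense();print(s["eef_pos"],c["origin"],proj(c,s["eef_pos"]))
for t in ("outlet","rocker_raised","flux","puck_cap_top"):
    print(t,[(np.round(r["point"],3).tolist(),round(r["confidence"],2),proj(c,r["point"]).round().tolist()) for r in arm.spot_in(t,"wrist")])
for r in arm.silhouettes("outlet","wrist"):
    m=r["mask"].astype(np.uint8);k=max(cv2.findContours(m,0,2)[0],key=cv2.contourArea)
    P=np.array([atz(c,*p[0],0.036)[:2] for p in k])
    print(r["confidence"],cv2.minAreaRect((P*1000).astype(np.float32)))
E
```

```text
time_s: 2.6
eef_pos: [0.5265, -0.0608, 0.2103]
tool_rot: [[0.264, -0.965, 0.007], [-0.965, -0.264, -0.005], [0.007, -0.006, -1.0]]
ft_force: [1.3, -0.3, 0.2]
grip_width: 0.0002
[ 0.526  -0.0634  0.2101] [ 0.5992 -0.0405  0.3757] [317.8845 286.0327]
outlet [([0.43, 0.114, 0.041], 0.74, [126.0, 258.0]), ([0.576, -0.02, 0.038], 0.62, [286.0, 153.0])]
rocker_raised [([0.587, 0.014, 0.046], 0.93, [251.0, 132.0]), ([0.435, 0.15, 0.05], 0.77, [86.0, 248.0])]
flux [([0.648, -0.056, 0.038], 0.93, [343.0, 85.0])]
puck_cap_top [([0.587, 0.014, 0.046], 0.54, [252.0, 132.0])]
0.9 ((425.406005859375, 111.64619445800781), (140.1790771484375, 99.66698455810547), 67.48738098144531)
0.59 ((573.7886962890625, -24.71277618408203), (139.7115936279297, 84.87980651855469), 74.04169464111328)
```

View pics/w1.png

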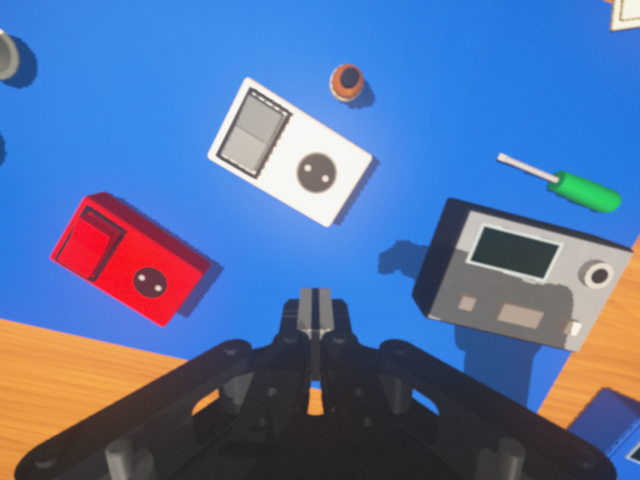

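Outlet centre is (0.574,-0.025) with yaw about -16°, and its size fits 140x85 mm. The picture (rocker at pixel (253,132)) agrees with the network's point. The press point, 20 mm from the pivot, is (0.604,0.008).

```bash
python3 -m pendant '[{"gripper":0,"offset":[-24,-47,15],"yaw":0},{"gripper":0,"offset":[-24,-47,25],"yaw":0},{"gripper":0,"offset":[0,0,30],"yaw":0},{"gripper":0,"offset":[0,0,40],"yaw":0},{"gripper":0,"offset":[0,0,0],"yaw":0}]'
```

```text
time_s: 3.52
eef_pos: [0.608, -0.0051, 0.0983]
tool_rot: [[0.24, -0.971, 0.009], [-0.971, -0.24, -0.011], [0.013, -0.006, -1.0]]
ft_force: [0.8, 0.7, 0.5]
grip_width: -0.0
```

```bash
python3 -m pendant '[{"gripper":0,"offset":[-13,1,10],"yaw":0},{"gripper":0,"offset":[0,0,25],"yaw":0},{"gripper":0,"offset":[0,0,0],"yaw":0}]'
python3 - <<'E'
from h import *
c=arm.camera("wrist");s=arm.sense();print(s["eef_pos"],s["ft_force"])
i=cv2.resize(c["image"][140:440,120:520],None,fx=1.5,fy=1.5);cv2.imwrite("pics/w2.png",np.ascontiguousarray(i[:,:,::-1]))
E
```

```text
time_s: 3.9
eef_pos: [0.6063, 0.0072, 0.0665]
tool_rot: [[0.238, -0.971, 0.016], [-0.971, -0.238, -0.011], [0.014, -0.013, -1.0]]
ft_force: [1.0, -0.5, 0.6]
grip_width: -0.0002
[0.60751532 0.00771398 0.0678965 ] [ 0.32885967 -0.04693873  0.83450836]
```

View pics/w2.png

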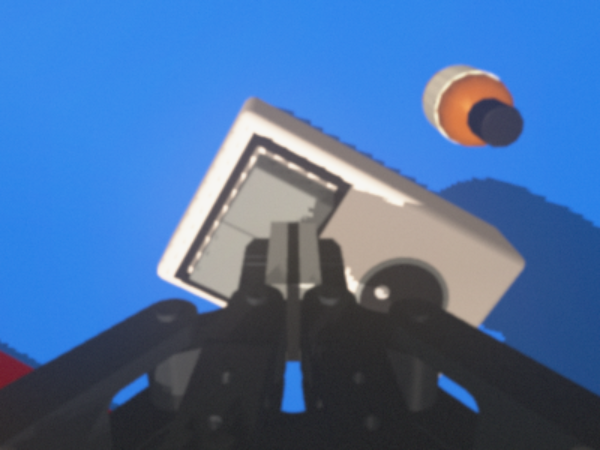

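The tip is over the raised half, about 5 mm to the right of its centre. I'll shift left and press.

```bash
python3 -m pendant '[{"gripper":0,"offset":[-5,0,6],"yaw":0},{"gripper":0,"offset":[0,0,6],"yaw":0},{"gripper":0,"offset":[0,0,6],"yaw":0},{"gripper":0,"offset":[0,0,5],"yaw":0},{"gripper":0,"offset":[0,0,3],"yaw":0}]'
```

```text
time_s: 4.58
eef_pos: [0.6089, 0.0132, 0.0437]
tool_rot: [[0.238, -0.971, 0.024], [-0.971, -0.238, -0.01], [0.016, -0.021, -1.0]]
ft_force: [0.9, 0.3, -0.2]
grip_width: 0.0002
```

```bash
python3 -m pendant '[{"gripper":0,"offset":[0,0,2],"yaw":0},{"gripper":0,"offset":[0,0,0],"yaw":0}]'
python3 - <<'E'
from h import *
c=arm.camera("wrist");s=arm.sense();print(s["eef_pos"],s["ft_force"])
i=cv2.resize(c["image"][140:440,120:520],None,fx=1.5,fy=1.5);cv2.imwrite("pics/w3.png",np.ascontiguousarray(i[:,:,::-1]))
E
```

```text
time_s: 4.82
eef_pos: [0.6088, 0.013, 0.0412]
tool_rot: [[0.238, -0.971, 0.023], [-0.971, -0.238, -0.01], [0.016, -0.02, -1.0]]
ft_force: [-0.2, -0.0, -0.4]
grip_width: -0.0001
[0.60886229 0.01302462 0.04129109] [-0.55949847  0.33106999 -0.79615597]
```

View pics/w3.png

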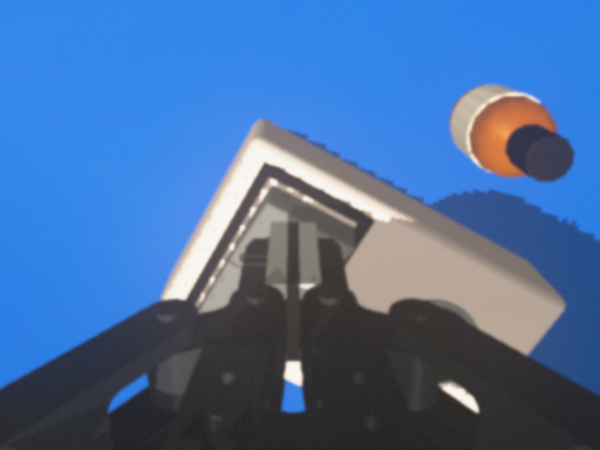

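```bash
python3 -m pendant '[{"gripper":0,"offset":[0,0,3],"yaw":0},{"gripper":0,"offset":[0,0,0],"yaw":0}]'; python3 -m pendant '[{"gripper":0,"offset":[0,0,3],"yaw":0},{"gripper":0,"offset":[0,0,0],"yaw":0}]'
```

```text
time_s: 5.12
eef_pos: [0.6091, 0.013, 0.0383]
tool_rot: [[0.238, -0.971, 0.024], [-0.971, -0.238, -0.01], [0.016, -0.021, -1.0]]
ft_force: [-0.0, -0.3, 0.3]
grip_width: -0.0004
time_s: 5.38
eef_pos: [0.6092, 0.0129, 0.0352]
tool_rot: [[0.237, -0.971, 0.024], [-0.971, -0.238, -0.01], [0.016, -0.021, -1.0]]
ft_force: [0.1, 0.3, 0.6]
grip_width: -0.0002
```

No contact force at a reported z of 0.035, which doesn't fit. I'll check from the fixed cameras.

```bash
python3 - <<'E'
from h import *
s=arm.sense();print(s["eef_pos"],s["ft_force"])
o=[]
for n in ("side","scene"):
    c=arm.camera(n);u,v=proj(c,s["eef_pos"]).round().astype(int);print(n,u,v)
    im=c["image"].copy();im[v,u]=(255,0,255)
    o.append(cv2.resize(im[v-60:v+40,u-50:u+50],(400,400),interpolation=cv2.INTER_NEAREST))
cv2.imwrite("pics/f1.png",np.hstack(o)[:,:,::-1])
E
```

```text
[0.60923313 0.01290299 0.03519893] [0.0586959  0.25333783 0.62149828]
side 348 217
scene 331 293
```

View pics/f1.png

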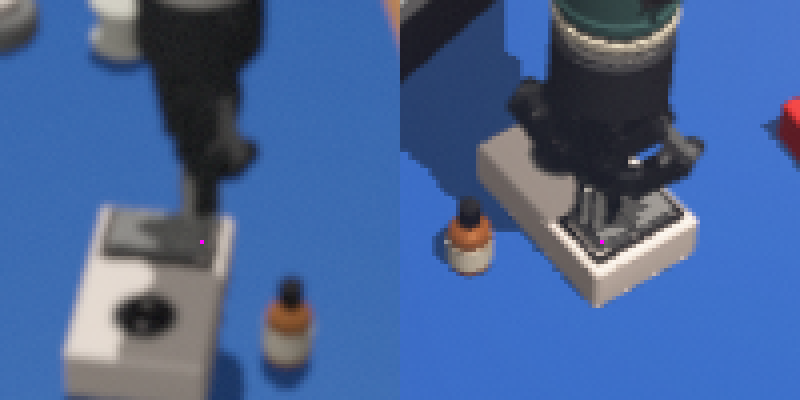

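```bash
python3 - <<'E'
from h import *
A=[];B=[]
for n,(u,v) in (("side",(348,210.7)),("scene",(331,289))):
    c=arm.camera(n);o,d=ray(c,u,v);d/=np.linalg.norm(d);M=np.eye(3)-np.outer(d,d);A.append(M);B.append(M@o)
print(np.linalg.lstsq(np.vstack(A),np.hstack(B),rcond=None)[0], arm.sense()["eef_pos"])
E
python3 -m pendant '[{"gripper":0,"offset":[0,0,3],"yaw":0},{"gripper":0,"offset":[0,0,0],"yaw":0}]'
```

```text
[0.60856326 0.01415999 0.05385625] [0.60949823 0.01296912 0.03552028]
time_s: 5.82
eef_pos: [0.6096, 0.013, 0.0324]
tool_rot: [[0.238, -0.971, 0.025], [-0.971, -0.238, -0.01], [0.016, -0.022, -1.0]]
ft_force: [-0.5, -0.8, 0.2]
grip_width: -0.0004
```

Triangulation puts the tip about 18 mm above the reported z, with x and y agreeing. I'll go by force and keep pressing.

```bash
for i in 1; do python3 -m pendant '[{"gripper":0,"offset":[0,0,3],"yaw":0},{"gripper":0,"offset":[0,0,0],"yaw":0}]'; python3 -m pendant '[{"gripper":0,"offset":[0,0,3],"yaw":0},{"gripper":0,"offset":[0,0,0],"yaw":0}]'; done
```

```text
time_s: 6.08
eef_pos: [0.6104, 0.0129, 0.0296]
tool_rot: [[0.237, -0.971, 0.026], [-0.971, -0.238, -0.01], [0.016, -0.023, -1.0]]
ft_force: [0.4, -0.5, -0.1]
grip_width: 0.0
time_s: 6.32
eef_pos: [0.6108, 0.0128, 0.0267]
tool_rot: [[0.237, -0.971, 0.027], [-0.971, -0.238, -0.01], [0.016, -0.024, -1.0]]
ft_force: [0.5, -0.4, -0.4]
grip_width: 0.0
```

```bash
python3 -m pendant '[{"gripper":0,"offset":[0,4,3],"yaw":0},{"gripper":0,"offset":[0,0,0],"yaw":0}]'; python3 -m pendant '[{"gripper":0,"offset":[0,0,3],"yaw":0},{"gripper":0,"offset":[0,0,0],"yaw":0}]'
python3 - <<'E'
from h import *
s=arm.sense();print(s["eef_pos"],s["ft_force"])
o=[]
for n in ("side","scene"):
    c=arm.camera(n);u,v=proj(c,s["eef_pos"]).round().astype(int);print(n,u,v)
    im=c["image"].copy();im[v,u]=(255,0,255)
    o.append(cv2.resize(im[v-35:v+15,u-25:u+25],(400,400),interpolation=cv2.INTER_CUBIC))
cv2.imwrite("pics/f2.png",np.hstack(o)[:,:,::-1])
E
```

```text
time_s: 6.58
eef_pos: [0.6075, 0.0121, 0.0238]
tool_rot: [[0.238, -0.971, 0.028], [-0.971, -0.238, -0.01], [0.016, -0.025, -1.0]]
ft_force: [-0.4, -0.1, 0.4]
grip_width: 0.0002
time_s: 6.82
eef_pos: [0.6075, 0.0121, 0.0236]
tool_rot: [[0.238, -0.971, 0.028], [-0.971, -0.238, -0.011], [0.018, -0.025, -1.0]]
ft_force: [0.7, -0.1, -0.0]
grip_width: 0.0001
[0.60749954 0.01205769 0.02356582] [ 0.70211637 -0.05492074 -0.00668504]
side 348 221
scene 331 296
```

View pics/f2.png

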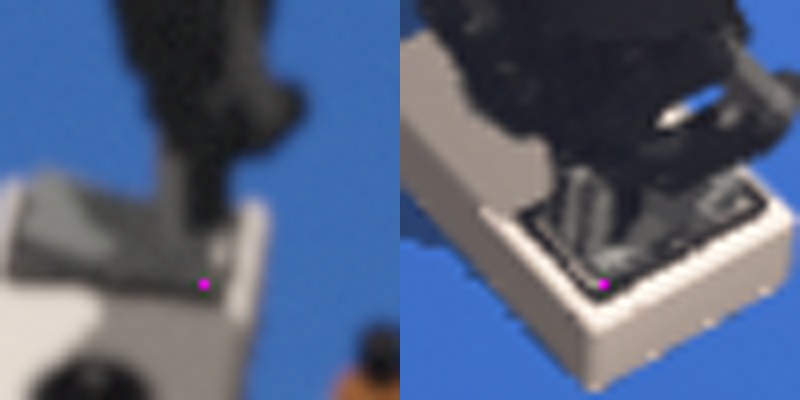

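The -x end of the rocker now appears raised in the side view (crop (40,170)), and the downward motion is blocked at 0.0236, so it has bottomed out. The force sensor reads about 0 throughout, so I'll use z stalls and joint efforts instead.

```bash
python3 -c "
from h import *;s=arm.sense();print(np.round(s['joint_efforts'],2),np.round(s['torque'],2))"
python3 -m pendant '[{"gripper":0,"offset":[0,0,4],"yaw":0},{"gripper":0,"offset":[0,0,4],"yaw":0}]'
python3 -c "
from h import *;s=arm.sense();print(np.round(s['joint_efforts'],2),np.round(s['torque'],2))"
python3 -m pendant '[{"gripper":0,"offset":[0,0,-15],"yaw":0},{"gripper":0,"offset":[0,0,-40],"yaw":0},{"gripper":0,"offset":[0,0,-50],"yaw":0},{"gripper":0,"offset":[0,0,-40],"yaw":0},{"gripper":0,"offset":[0,0,0],"yaw":0}]'
python3 - <<'E'
from h import *
s=arm.sense();print(np.round(s['joint_efforts'],2))
c=arm.camera("wrist")
i=cv2.resize(c["image"][:300,140:540],None,fx=1.5,fy=1.5);cv2.imwrite("pics/w4.png",np.ascontiguousarray(i[:,:,::-1]))
E
```

```text
[ -0.06 -50.43  -3.99 -16.71   0.13  -0.6   -0.  ] [-0.01  0.42  0.02]
time_s: 7.18
eef_pos: [0.6076, 0.012, 0.0228]
tool_rot: [[0.237, -0.971, 0.027], [-0.971, -0.238, -0.014], [0.02, -0.022, -1.0]]
ft_force: [-15.0, -1.0, 40.3]
grip_width: -0.0001
[ -0.44 -34.34  -2.16 -15.58   0.58  -4.22  -0.  ] [-0.4   3.11 -0.04]
time_s: 7.8
eef_pos: [0.6016, 0.014, 0.1706]
tool_rot: [[0.237, -0.971, 0.021], [-0.971, -0.238, -0.015], [0.019, -0.017, -1.0]]
ft_force: [-0.2, -0.5, 0.1]
grip_width: -0.0002
[ 1.100e-01 -5.011e+01 -4.250e+00 -2.391e+01  2.000e-02  1.300e-01
  4.000e-02]
```

View pics/w4.png

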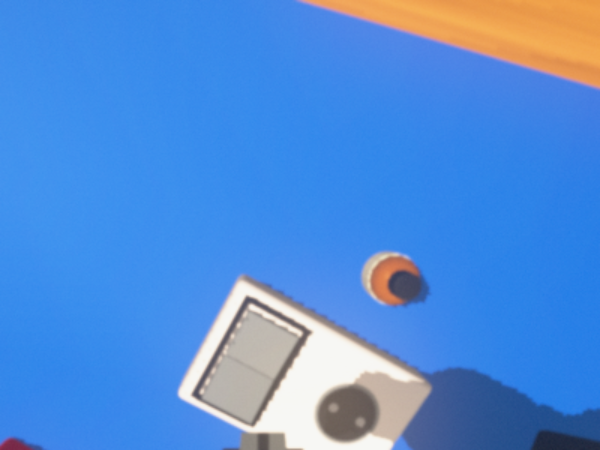

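40 N at a firm stop, and both rocker halves look switched over. On to the puck.

```bash
python3 -m pendant '[{"gripper":0,"offset":[-52,4,0],"yaw":0},{"gripper":0,"offset":[-52,4,0],"yaw":0},{"gripper":0,"offset":[-52,4,0],"yaw":0},{"gripper":0,"offset":[-52,4,0],"yaw":0},{"gripper":0,"offset":[0,0,0],"yaw":0}]'
python3 - <<'E'
from h import *
np.set_printoptions(precision=4,suppress=True)
s=arm.sense();print(s["eef_pos"])
c=arm.camera("wrist");w=c["image"]
for t in ("puck","puck_cap_top","spool"):
    print(t,[(np.round(r["point"],3).tolist(),round(r["confidence"],2),proj(c,r["point"]).round().tolist()) for r in arm.spot_in(t,"wrist")])
for t,z in (("puck",.022),("puck_cap_top",.034)):
  for r in arm.silhouettes(t,"wrist"):
    k=max(cv2.findContours(r["mask"].astype(np.uint8),0,2)[0],key=cv2.contourArea)
    P=np.array([atz(c,*p[0],z)[:2] for p in k]);print(t,r["confidence"],cv2.minAreaRect((P*1000).astype(np.float32)))
a=cv2.imread("pics/side0.png")[195:270,305:390];b=arm.camera("side")["image"][195:270,305:390,::-1]
l=np.vstack([cv2.resize(x,(320,282)) for x in (a,b)])
cv2.imwrite("pics/m1.png",np.hstack([l,cv2.resize(w[0:480,0:400,::-1],(470,564))]))
E
```

```text
time_s: 8.48
eef_pos: [0.529, 0.2141, 0.1551]
tool_rot: [[0.234, -0.972, 0.003], [-0.972, -0.234, -0.019], [0.019, 0.001, -1.0]]
ft_force: [0.1, -0.2, -0.3]
grip_width: 0.0003
[0.529  0.2141 0.1551]
puck [([0.509, 0.298, 0.023], 0.6, [214.0, 222.0])]
puck_cap_top [([0.502, 0.305, 0.033], 0.86, [202.0, 231.0])]
spool [([0.592, 0.277, 0.034], 0.58, [253.0, 134.0]), ([0.499, 0.306, 0.034], 0.53, [200.0, 234.0])]
puck 0.74 ((502.4933166503906, 304.16461181640625), (64.411865234375, 63.83867263793945), 6.321033954620361)
puck_cap_top 0.63 ((501.03900146484375, 305.3291320800781), (37.30140686035156, 40.669410705566406), 40.162654876708984)
```

View pics/m1.png

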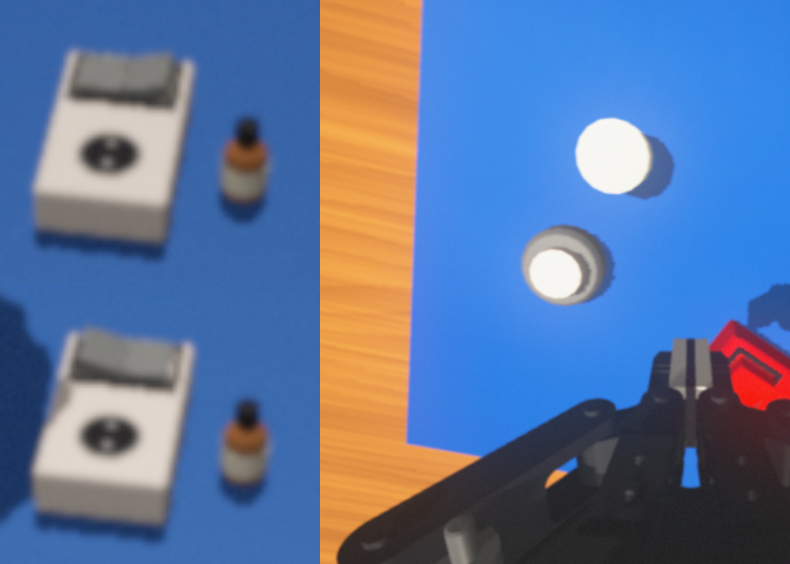

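The rocker changed from right end up (before) to left end up (after), so it is on. The puck is at (0.502,0.305) and its 64/38 mm diameters fit.

```bash
python3 -m pendant '[{"gripper":0,"offset":[-47,3,15],"yaw":0},{"gripper":0,"offset":[-47,2,25],"yaw":0},{"gripper":0,"offset":[0,0,30],"yaw":0},{"gripper":0,"offset":[0,0,25],"yaw":0},{"gripper":0,"offset":[0,0,0],"yaw":0}]'
```

```text
time_s: 9.45
eef_pos: [0.5119, 0.2941, 0.058]
tool_rot: [[0.213, -0.977, 0.01], [-0.977, -0.213, -0.02], [0.022, -0.006, -1.0]]
ft_force: [0.1, 0.4, -0.1]
grip_width: 0.0003
```

```bash
python3 -m pendant '[{"gripper":0,"offset":[-13,7,8],"yaw":0},{"gripper":0,"offset":[0,0,10],"yaw":0},{"gripper":0,"offset":[0,0,0],"yaw":0}]'
```

```text
time_s: 9.82
eef_pos: [0.5037, 0.3057, 0.041]
tool_rot: [[0.211, -0.977, 0.014], [-0.977, -0.211, -0.019], [0.021, -0.009, -1.0]]
ft_force: [0.6, 0.4, 0.6]
grip_width: 0.0002
```

```bash
python3 -m pendant '[{"gripper":0,"offset":[0,0,8],"yaw":0},{"gripper":0,"offset":[0,0,8],"yaw":0},{"gripper":0,"offset":[0,0,6],"yaw":0},{"gripper":0,"offset":[0,0,0],"yaw":0}]'; python3 -m pendant '[{"gripper":0,"offset":[0,0,4],"yaw":0},{"gripper":0,"offset":[0,0,0],"yaw":0}]';python3 -m pendant '[{"gripper":0,"offset":[0,0,4],"yaw":0},{"gripper":0,"offset":[0,0,0],"yaw":0}]'
```

```text
time_s: 10.32
eef_pos: [0.5049, 0.305, 0.0181]
tool_rot: [[0.21, -0.978, 0.015], [-0.977, -0.21, -0.018], [0.021, -0.011, -1.0]]
ft_force: [-0.2, -0.6, 0.1]
grip_width: 0.0002
time_s: 10.58
eef_pos: [0.505, 0.3049, 0.0139]
tool_rot: [[0.21, -0.978, 0.015], [-0.977, -0.21, -0.018], [0.021, -0.011, -1.0]]
ft_force: [0.4, 0.8, 0.6]
grip_width: 0.0002
time_s: 10.82
eef_pos: [0.5056, 0.3054, 0.0103]
tool_rot: [[0.21, -0.978, 0.016], [-0.977, -0.21, -0.017], [0.02, -0.012, -1.0]]
ft_force: [0.0, 0.4, 0.4]
grip_width: -0.0002
```

```bash
python3 -m pendant '[{"gripper":0,"offset":[0,2,4],"yaw":0},{"gripper":0,"offset":[0,0,0],"yaw":0}]';python3 -m pendant '[{"gripper":0,"offset":[0,0,4],"yaw":0}]';python3 -m pendant '[{"gripper":0,"offset":[0,0,3],"yaw":0}]'
```

```text
time_s: 11.08
eef_pos: [0.505, 0.3053, 0.0068]
tool_rot: [[0.21, -0.978, 0.019], [-0.978, -0.21, -0.016], [0.02, -0.015, -1.0]]
ft_force: [-0.5, 0.1, -0.0]
grip_width: -0.0002
time_s: 11.2
eef_pos: [0.5053, 0.3055, 0.0038]
tool_rot: [[0.21, -0.978, 0.019], [-0.978, -0.21, -0.016], [0.02, -0.015, -1.0]]
ft_force: [-9.0, -5.6, 41.5]
grip_width: 0.0002
time_s: 11.32
eef_pos: [0.5054, 0.3055, 0.0038]
tool_rot: [[0.209, -0.978, 0.02], [-0.978, -0.21, -0.018], [0.022, -0.015, -1.0]]
ft_force: [-9.8, -7.8, 41.0]
grip_width: -0.0002
```

The cap bottomed out at 41 N. Retracting, then over to the station.

```bash
python3 -m pendant '[{"gripper":0,"offset":[0,0,-15],"yaw":0},{"gripper":0,"offset":[0,0,-45],"yaw":0},{"gripper":0,"offset":[0,0,-60],"yaw":0},{"gripper":0,"offset":[0,0,-50],"yaw":0},{"gripper":0,"offset":[0,0,0],"yaw":0}]'
python3 -m pendant '[{"gripper":0,"offset":[54,13,0],"yaw":0},{"gripper":0,"offset":[54,13,0],"yaw":0},{"gripper":0,"offset":[54,13,0],"yaw":0},{"gripper":0,"offset":[54,13,0],"yaw":0},{"gripper":0,"offset":[54,13,0],"yaw":0}]'
python3 -m pendant '[{"gripper":0,"offset":[54,13,0],"yaw":0},{"gripper":0,"offset":[54,13,0],"yaw":0},{"gripper":0,"offset":[54,13,0],"yaw":0},{"gripper":0,"offset":[54,13,0],"yaw":0},{"gripper":0,"offset":[0,0,0],"yaw":0}]'
python3 - <<'E'
from h import *
np.set_printoptions(precision=4,suppress=True)
s=arm.sense();print(s["eef_pos"])
c=arm.camera("wrist");w=c["image"];arm.camera("scene");arm.camera("side")
for cam,ts in (("wrist",("station","bar_key_top","small_key_a")),("side",("puck","puck_cap_top","flux","driver","bar_key_top")),("scene",("puck","puck_cap_top","spool"))):
  for t in ts: print(cam,t,[(np.round(r["point"],3).tolist(),round(r["confidence"],2)) for r in arm.spot_in(t,cam)])
for t,z in (("station",.06),("bar_key_top",.069)):
  for r in arm.silhouettes(t,"wrist"):
    k=max(cv2.findContours(r["mask"].astype(np.uint8),0,2)[0],key=cv2.contourArea)
    P=np.array([atz(c,*p[0],z)[:2] for p in k]);print(t,r["confidence"],cv2.minAreaRect((P*1000).astype(np.float32)))
save(c,"w5")
E
```

```text
time_s: 11.95
eef_pos: [0.4996, 0.3081, 0.1775]
tool_rot: [[0.211, -0.977, 0.015], [-0.977, -0.211, -0.021], [0.023, -0.01, -1.0]]
ft_force: [-0.1, 1.0, 0.5]
grip_width: -0.0001
time_s: 12.58
eef_pos: [0.489, 0.0269, 0.1778]
tool_rot: [[0.221, -0.975, 0.006], [-0.975, -0.221, -0.019], [0.02, -0.002, -1.0]]
ft_force: [1.5, 0.1, 0.7]
grip_width: 0.0
time_s: 13.2
eef_pos: [0.4788, -0.2069, 0.176]
tool_rot: [[0.212, -0.977, -0.005], [-0.977, -0.212, -0.018], [0.017, 0.009, -1.0]]
ft_force: [-0.6, 0.1, -0.2]
grip_width: -0.0001
[ 0.4788 -0.2069  0.176 ]
wrist station [([0.35, -0.522, 0.059], 0.85), ([0.517, -0.277, 0.064], 0.76), ([0.487, -0.228, 0.067], 0.24)]
wrist bar_key_top [([0.484, -0.287, 0.072], 0.83), ([0.292, -0.578, 0.071], 0.62)]
wrist small_key_a [([0.486, -0.228, 0.073], 0.69), ([0.487, -0.343, 0.07], 0.56)]
side puck [([0.576, 0.008, 0.048], 0.43)]
side puck_cap_top []
side flux [([0.649, -0.071, 0.029], 0.66)]
side driver [([0.619, -0.339, 0.024], 0.87)]
side bar_key_top [([0.287, -0.57, 0.065], 0.83), ([0.484, -0.293, 0.072], 0.77)]
scene puck [([0.508, 0.31, 0.026], 0.81), ([0.49, -0.285, 0.069], 0.37)]
scene puck_cap_top [([0.505, 0.309, 0.029], 0.67)]
scene spool [([0.605, 0.282, 0.038], 0.69)]
station 0.89 ((516.0355834960938, -287.1194763183594), (122.8542251586914, 179.2046356201172), 0.9200039505958557)
station 0.59 ((349.1218566894531, -544.7623291015625), (239.81703186035156, 104.7517318725586), 63.91310501098633)
bar_key_top 0.78 ((485.9080810546875, -288.4853820800781), (22.10462188720703, 45.607818603515625), 0.9497796297073364)
bar_key_top 0.52 ((297.71917724609375, -575.6876220703125), (34.512577056884766, 9.62770938873291), 53.59092330932617)
```

View pics/w5.png

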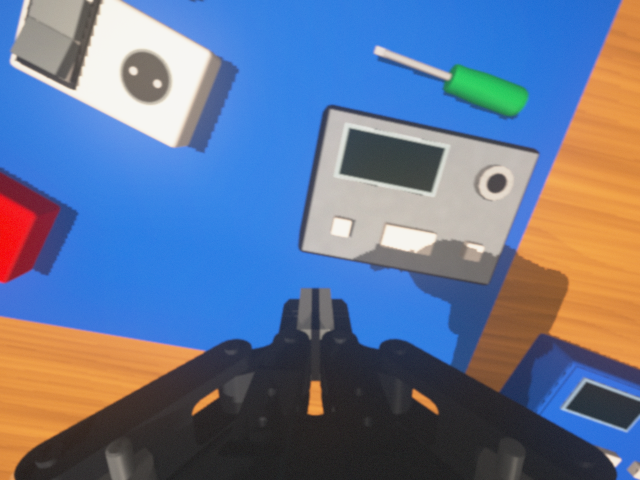

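Grey station (400,200): bar key at (408,240), i.e. (0.486,-0.288), size 22x46 mm. The puck hasn't moved and its cap is lower (scene view).

```bash
python3 -m pendant '[{"gripper":0,"offset":[40,5,10],"yaw":0},{"gripper":0,"offset":[40,5,15],"yaw":0},{"gripper":0,"offset":[0,0,30],"yaw":0},{"gripper":0,"offset":[0,0,20],"yaw":0},{"gripper":0,"offset":[0,0,0],"yaw":0}]'
```

```text
time_s: 14.62
eef_pos: [0.49, -0.2867, 0.1027]
tool_rot: [[0.221, -0.975, 0.0], [-0.975, -0.221, -0.019], [0.018, 0.004, -1.0]]
ft_force: [0.5, 0.4, -0.3]
grip_width: 0.0002
```

```bash
python3 -m pendant '[{"gripper":0,"offset":[0,4,20],"yaw":0},{"gripper":0,"offset":[0,0,18],"yaw":0},{"gripper":0,"offset":[0,0,0],"yaw":0}]'; python3 -m pendant '[{"gripper":0,"offset":[0,0,8],"yaw":0},{"gripper":0,"offset":[0,0,0],"yaw":0}]'
```

```text
time_s: 15.0
eef_pos: [0.4881, -0.2886, 0.066]
tool_rot: [[0.222, -0.975, 0.004], [-0.975, -0.222, -0.02], [0.021, 0.001, -1.0]]
ft_force: [0.9, 0.1, 1.0]
grip_width: -0.0001
time_s: 15.25
eef_pos: [0.4893, -0.289, 0.0588]
tool_rot: [[0.222, -0.975, 0.006], [-0.975, -0.222, -0.021], [0.022, -0.001, -1.0]]
ft_force: [-0.8, 0.1, -1.1]
grip_width: 0.0
```

```bash
python3 -m pendant '[{"gripper":0,"offset":[0,3,5],"yaw":0},{"gripper":0,"offset":[0,0,5],"yaw":0},{"gripper":0,"offset":[0,0,0],"yaw":0}]'; python3 -m pendant '[{"gripper":0,"offset":[0,0,4],"yaw":0},{"gripper":0,"offset":[0,0,0],"yaw":0}]'; python3 -m pendant '[{"gripper":0,"offset":[0,0,3],"yaw":0}]'; python3 -m pendant '[{"gripper":0,"offset":[0,0,3],"yaw":0}]'
```

```text
time_s: 15.62
eef_pos: [0.4868, -0.2901, 0.0489]
tool_rot: [[0.222, -0.975, 0.007], [-0.975, -0.222, -0.022], [0.023, -0.002, -1.0]]
ft_force: [-0.1, 0.4, 0.7]
grip_width: 0.0001
time_s: 15.88
eef_pos: [0.4872, -0.2905, 0.0452]
tool_rot: [[0.222, -0.975, 0.008], [-0.975, -0.222, -0.022], [0.024, -0.003, -1.0]]
ft_force: [-0.9, 1.1, 2.2]
grip_width: -0.0004
time_s: 16.0
eef_pos: [0.4873, -0.2905, 0.0424]
tool_rot: [[0.222, -0.975, 0.008], [-0.975, -0.222, -0.022], [0.024, -0.003, -1.0]]
ft_force: [-2.0, 0.4, 4.4]
grip_width: 0.0
time_s: 16.12
eef_pos: [0.4874, -0.2906, 0.0407]
tool_rot: [[0.222, -0.975, 0.007], [-0.975, -0.222, -0.023], [0.024, -0.002, -1.0]]
ft_force: [-8.7, 5.3, 31.0]
grip_width: -0.0001
```

Spring force rose from 2 to 4.4 N, and then the tool hit the stop at 31 N. I'll hold here for about 2 s with a slight push.

```bash
python3 -m pendant '[{"gripper":0,"offset":[0,0,1],"yaw":0},{"gripper":0,"offset":[0,0,1],"yaw":0},{"gripper":0,"offset":[0,0,1],"yaw":0},{"gripper":0,"offset":[0,0,1],"yaw":0},{"gripper":0,"offset":[0,0,1],"yaw":0}]'; python3 -m pendant '[{"gripper":0,"offset":[0,0,1],"yaw":0},{"gripper":0,"offset":[0,0,1],"yaw":0},{"gripper":0,"offset":[0,0,1],"yaw":0},{"gripper":0,"offset":[0,0,1],"yaw":0},{"gripper":0,"offset":[0,0,1],"yaw":0}]'
python3 -m pendant '[{"gripper":0,"offset":[0,0,1],"yaw":0},{"gripper":0,"offset":[0,0,1],"yaw":0},{"gripper":0,"offset":[0,0,1],"yaw":0},{"gripper":0,"offset":[0,0,1],"yaw":0},{"gripper":0,"offset":[0,0,1],"yaw":0}]'
python3 -m pendant '[{"gripper":0,"offset":[0,0,-15],"yaw":0},{"gripper":0,"offset":[0,0,-40],"yaw":0},{"gripper":0,"offset":[0,0,-50],"yaw":0},{"gripper":0,"offset":[0,0,-40],"yaw":0},{"gripper":0,"offset":[0,0,0],"yaw":0}]'
python3 - <<'E'
from h import *
c=arm.camera("wrist");s=arm.camera("scene")
for cam,ts in (("wrist",("bar_key_top","driver")),("scene",("puck","puck_cap_top","spool","flux"))):
  for t in ts: print(cam,t,[(np.round(r["point"],3).tolist(),round(r["confidence"],2)) for r in arm.spot_in(t,cam)])
i0=cv2.imread("pics/scene0.png")
cr=lambda im:np.hstack([cv2.resize(im[y:y+70,x:x+80],(260,228),interpolation=cv2.INTER_CUBIC) for x,y in ((400,300),(290,250),(225,190))])
cv2.imwrite("pics/end.png",np.vstack([cr(i0),cr(s["image"][:,:,::-1])]))
E
```

```text
time_s: 16.75
eef_pos: [0.4872, -0.2905, 0.0411]
tool_rot: [[0.222, -0.975, 0.006], [-0.975, -0.222, -0.024], [0.025, -0.001, -1.0]]
ft_force: [-4.4, 2.1, 12.2]
grip_width: 0.0001
time_s: 17.38
eef_pos: [0.4873, -0.2906, 0.0411]
tool_rot: [[0.222, -0.975, 0.006], [-0.975, -0.222, -0.025], [0.026, 0.0, -1.0]]
ft_force: [-4.1, 1.7, 11.9]
grip_width: 0.0001
time_s: 18.0
eef_pos: [0.4873, -0.2906, 0.0411]
tool_rot: [[0.222, -0.975, 0.005], [-0.975, -0.222, -0.027], [0.027, 0.001, -1.0]]
ft_force: [-3.8, 1.6, 11.0]
grip_width: -0.0001
time_s: 18.62
eef_pos: [0.4867, -0.2865, 0.1917]
tool_rot: [[0.223, -0.975, 0.006], [-0.975, -0.223, -0.027], [0.027, 0.0, -1.0]]
ft_force: [-0.6, -0.9, 0.1]
grip_width: 0.0002
wrist bar_key_top [([0.487, -0.29, 0.07], 0.9)]
wrist driver [([0.621, -0.324, 0.024], 0.78)]
scene puck [([0.508, 0.311, 0.024], 0.9), ([0.664, -0.056, 0.034], 0.59)]
scene puck_cap_top [([0.507, 0.307, 0.028], 0.53)]
scene spool [([0.601, 0.284, 0.04], 0.78), ([0.536, -0.267, 0.058], 0.47)]
scene flux [([0.661, -0.052, 0.033], 0.72), ([0.624, -0.322, 0.024], 0.17)]
```

View pics/end.png

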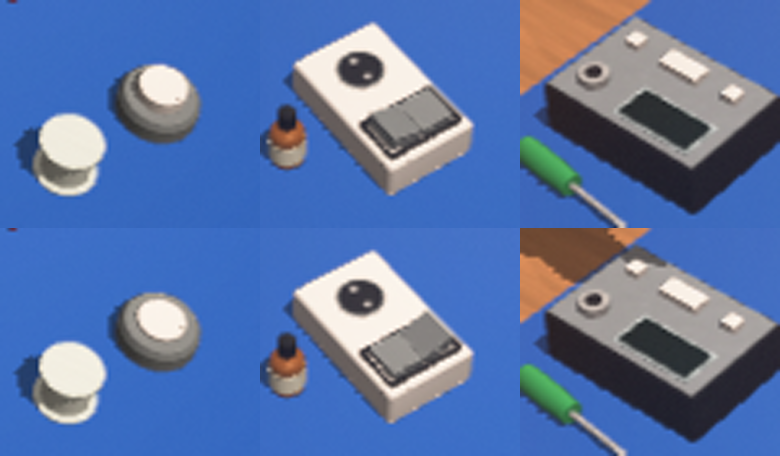

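Compared with the start (top row), the cap is in, the rocker is flipped, the bar key is up again, and nothing else has moved. Handing in.

```bash
python3 -c "
from plant import arm
print(arm.close_job())"
```

```text
the job is handed in; nothing more can be done
None
```

I did all three steps in order and handed the job in; the arm's clock read about 19 s. Hand-in gives no verdict, so success rests on my own checks.

1. **Rocker:** I pushed the raised end down to its stop, with about 40 N at the wrist. Before-and-after pictures show the raised end changed sides.
2. **Puck cap:** I pushed it to its stop, with about 41 N at the wrist. Afterwards the cap shows at about 28 mm (26 mm is fully in, and the network is good to about 4 mm). The puck looks flat and unmoved.
3. **Bar key:** The spring force was felt, then the stop at 31 N. I held the key about 1.9 s at 11–12 N, then released it. It reads back up at 70 mm, close to its 69 mm rest height.

In the last picture the small keys, flux bottle, spool and screwdriver look as they did at the start. The arm is about 12 cm or more clear, with wrist force near zero.

**What disagreed:**
- **Tip height:** The fingertips were about 18–22 mm higher than the reported TCP height, by triangulation and at all three stops. I pressed by force and by where motion stopped, instead of by reported height.
- **Force peaks:** The wrist force went slightly over 40 N at the rocker and puck stops. The contact there was with the fingertips, so I took the 40 N limit on the arm and gripper body not to apply. It stayed well under the 120 N wrist limit.

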